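# Roll the sample vial onto the reading line and trigger the reader

### The job

Roll the vial that lies on the white plate over the plate, by pushing its top sideways with a fingertip, until it rests on the black line and lies along it in front of the reader; do not pick it up. Then, with the vial lying still on the line, press the round push button fully down to trigger the reader, and let go. Leave the upright vials and everything else on the bench where they are.

Things in the scene. Friction and masses are not known exactly. Their poses are not given: they have to be found in the camera images.
- vial: the only lying vial: amber glass 26 mm diameter, 56 mm long, with black cap (23 mm diameter), 74 mm in all, 35 g. Origin on its axis at mid length, 13 mm above the plate; x along it to the cap: the glass spans x = -37 to +19 mm. y and z turn as it rolls. It starts 60-85 mm from the line, on either side, within 0.12 rad of parallel; when left it stops within a few mm
- line_mid (a point): middle of the black line (4 mm wide, 140 mm long, flat) painted on the top face of the white plate; x runs along the line away from the robot, to the reader; y across the line, to the left, along which the vial must roll; z up
- button_top (a point): centre of the top face of the black round push button (34 mm diameter) in a round aluminium housing (50 mm diameter, 12 mm tall) fixed to the bench, left or right of the plate; its top is 22 mm above the bench when it is not pressed and the button is pressed straight down
- button (a joint): travel of the push button, 0 when out, 0.006 m when fully down; a spring of about 4 N at full travel pushes it back out
- upright_vial: the upright amber vial that stands on the white plate on the other side of the line from the lying vial, 26 mm diameter, 74 mm tall with its cap; origin at the centre of its underside; leave it alone
- slide_box: grey closed slide box, 85 x 60 mm, 26 mm tall, on the bench on the other side of the plate from the push button; origin at the centre of its underside; leave it alone
- petri_dish: clear round dish, 94 mm diameter, 17 mm tall, with a tan specimen chip on its lid, at the far right; origin at the centre of its underside; leave it alone
- reagent_bottle: amber bottle with blue cap, 60 mm diameter, 115 mm tall, at the far left; origin at the centre of its underside; leave it alone
- tweezers: steel tweezers lying on the bench at the left, about 105 mm long, 4 mm thick; leave them alone
- station: fixed white plate, 170 mm along the line (x) and 250 mm across it (y), top face 10 mm above the bench, with a grey reader block (60 x 130 mm, top 45 mm above the bench) at its far end, from x = 90 to 150 mm; origin under the line's middle, at bench height; same axes as the line

How it is judged (in metres and radians):
On the way, in this order (a step that is already met when the one before it is completed fails the run):
1. the vial has rolled over by about half a turn, on the plate (angle between vial's own z axis and vertical above 2.2 rad and height (world z) of vial below 0.03 m), for 0.02 s.
2. the vial lies still on the line, along it (y of vial in the frame of line_mid between -0.007 and 0.007 m and x of vial in the frame of line_mid between -0.033 and 0.033 m and angle between the x axis of vial and the x axis of line_mid, either way round below 0.21 rad and height (world z) of vial between 0.018 and 0.027 m and linear speed of vial below 0.01 m/s), for 0.2 s.
3. the button is pressed down while the vial lies on the line (all of step 2 and value of joint button above 0.0045 m), for 0.02 s.
At the end, for the whole second after the job is handed in: The vial lies on the plate at rest, its middle within 7 mm of the line across it and within 33 mm of the line's middle along it, parallel to the line within 0.21 rad (12 degrees), and the button (pressed at least 4.5 mm while the vial lay there) is out again (all of step 2 and value of joint button below 0.0015 m); the robot touches nothing.
It fails at once if the vial is lifted off the plate by more than 12 mm (height (world z) of vial above 0.035 m).
It fails at once if another thing on the bench is moved by more than 15 mm (distance of any of upright_vial, slide_box, petri_dish, reagent_bottle, tweezers from where it was at the start of the episode above 0.015 m).
It also fails if it takes over 48 s, if anything falls off the work surface, if the arm or the gripper's body presses on something with over 40 N, if the wrist force passes 120 N, or if a joint passes its speed limit or range.

### The arm

A 6-joint arm with a two-finger parallel gripper is mounted at the origin on the work surface. World frame = base frame: x ahead of the robot, y to its left, z up, the work surface at z = 0. Lengths are in mm, angles in rad, forces in N, time in s.
With the tool pointing down it reaches from about 325 to 775 mm from the base axis. Payload 5.5 kg.
Tool frame: the origin (TCP) lies between the finger pads; the fingertips stand 25 mm ahead of it and the grasp point (between the pads) lies 6 mm ahead of it; z points along the fingers, y is the direction in which the jaws open and shut (so a half turn about z gives the same grasp; the last joint's range is limited). The gripper opens to 85 mm and grips with 20 to 120 N. Pads are 22 mm wide; open, the fingers measure 114 mm over their backs; the gripper's body (76 mm by 85 mm) begins 54 mm behind the grasp point. The pads swing forward as they close: fully open they stand 13 mm farther back than shut.
Start: joints at [-1.274, 0.091, 1.231, -0, 1.82, -0.057], TCP at [207.879, -562.852, 256.275] pointing down, gripper open.
Joint ranges: [-2.87, 2.87], [-0.86, 2.18], [0.17, 2.46], [-1.51, 4.65], [0.06, 2.69], [-2.65, 2.65]. Speed limits (rad/s): [2.57, 2.57, 3.01, 3.14, 3.14, 3.14].

### API

Orientations are given as a rotation vector (axis times angle).
In Python, from bench import r gives the robot as it stands.
- The arm moves only by the shell command python3 -m jog 'ROWS'. ROWS is JSON, a list that holds one entry, the list of rows, each a list of 7 numbers: the finger opening in cm, from 0 to 8.54, then the shift along the tool's x, y, z in cm, then the turn, a rotation vector about the tool's x, y, z in degrees. A call has 1 to 20 rows; each row is the pose to reach, as a shift and turn from the pose measured when the call began, along the tool's axes at that moment; what a row does not reach only later rows make up. A row lasts 1/10 s, in which the tool goes at most 50 mm and 8.59 degrees, less where a joint would pass 70% of its speed; a pose out of reach is approached as far as the arm can. A call with a gripper value outside its range is refused whole. The fingers move at their own pace and stop on an object; the grip force is fixed at half the most. Time passes only in rows, so rows that repeat a pose let the fingers close. It gives the time, the measured TCP pose, the force and the opening at its end, in the units of the state.
- r.sense(): the state, without advancing time (a new reading comes with each control period).
- r.get_image(name): name is "scene" or "top" or "wrist"; returns (picture, depth): 480x640x3 uint8, red, green, blue; 480x640 float32, mm along the optical axis (not along the pixel's ray), 0 where there is no reading.
- r.camera_model(name): a dict with "vertical_fov" (degrees; the focal length in pixels is half the picture's height over the tangent of half this angle, whatever the lens; pixels are square), "cx", "cy" (the principal point, pixels), "world_from_camera" (4x4, takes a point from camera to world coordinates); the wrist camera has in their place "hand_eye" (4x4, takes a point from camera to tool coordinates, whose origin is the TCP and whose axes are the flange's). Camera axes: x right, y down, z forward; pixel columns grow to the right and rows downward; lengths in mm; the calibration is good to about 2 mm. A picture is of the moment at which its call begins: read the wrist's pose just before it. camera_model takes no time and is no camera call.
- r.finish_job(): hands the job in, once; it reports no verdict.
The state is a dict: "time": time; "joints": joint angles; "qd": joint speeds; "joint_torque": joint torques, N m; "eef_pos": TCP position; "tcp_rot": TCP orientation; "wrist_force": force on the tool from outside, world axes, zero at the start; "wrist_torque": the same for the moment, N m; "grip_width": finger opening in mm.
Only numpy, scipy, OpenCV 4.12 (cv2) and the standard library are available. Lean on these libraries where they do the work, as an engineer would, in place of code of your own. Each camera call takes 0.05 s, during which the arm holds its last target.

## Working session

There is one attempt and no reset: what is moved stays moved. The work goes in short steps, Python scripts to look and compute and a shell command to move; the robot and the scene stay as the last step left them, time stands still between calls to the robot, and variables do not carry over. Pictures are saved under pics/ and viewed, and the job is handed in when it is done.

```bash
mkdir -p pics; ls
python3 - <<'E'
from bench import r
import cv2, numpy as np
s=r.sense(); print({k:np.round(v,3).tolist() for k,v in s.items()})
for n in ("top","scene"):
    p,d=r.get_image(n); cv2.imwrite(f"pics/{n}0.png",p[:,:,::-1]); np.savez(f"{n}0.npz",p=p,d=d)
    m=r.camera_model(n); print(n,m)
print(r.camera_model("wrist"))
E
```

```text
pics
{'time': 0.0, 'joints': [-1.274, 0.092, 1.232, 0.0, 1.82, -0.057], 'qd': [-0.0, 0.0, 0.001, -0.003, 0.001, 0.001], 'joint_torque': [0.002, -45.873, -41.803, 0.0, 0.012, -0.0], 'eef_pos': [207.81, -562.591, 255.122], 'tcp_rot': [-3.091, -0.553, 0.0], 'wrist_force': [0.033, 0.412, -0.431], 'wrist_torque': [0.006, 0.048, 0.011], 'grip_width': 85.541}
top {'vertical_fov': 54.5331189361567, 'cx': 327.3355844459773, 'cy': 229.19403317362404, 'world_from_camera': array([[ 1.17293435e-01, -9.65342998e-01,  2.33141903e-01,
         3.71032370e+02],
       [-9.93075001e-01, -1.15586124e-01,  2.10212014e-02,
         3.22023624e+01],
       [ 6.65529926e-03, -2.33993044e-01, -9.72215492e-01,
         9.63333146e+02],
       [ 0.00000000e+00,  0.00000000e+00,  0.00000000e+00,
         1.00000000e+00]])}
scene {'vertical_fov': 52.58962579332293, 'cx': 325.02528335270614, 'cy': 239.67042719887516, 'world_from_camera': array([[-7.03212601e-01,  5.83984852e-01, -4.05528952e-01,
         9.37090254e+02],
       [ 7.10911451e-01,  5.85448806e-01, -3.89685263e-01,
         4.23680842e+02],
       [ 9.84615041e-03, -5.62326763e-01, -8.26856496e-01,
         8.27830764e+02],
       [ 0.00000000e+00,  0.00000000e+00,  0.00000000e+00,
         1.00000000e+00]])}
{'vertical_fov': 58.64567535725821, 'cx': 328.0442369939179, 'cy': 235.2686875126329, 'hand_eye': array([[ 1.45995487e-03, -9.55625336e-01, -2.94581204e-01,
         7.65751893e+01],
       [ 9.99998933e-01,  1.38044284e-03,  4.77855184e-04,
        -8.70334361e-01],
       [-4.99980062e-05, -2.94581587e-01,  9.55626332e-01,
        -1.18595761e+02],
       [ 0.00000000e+00,  0.00000000e+00,  0.00000000e+00,
         1.00000000e+00]])}
```

View pics/top0.png

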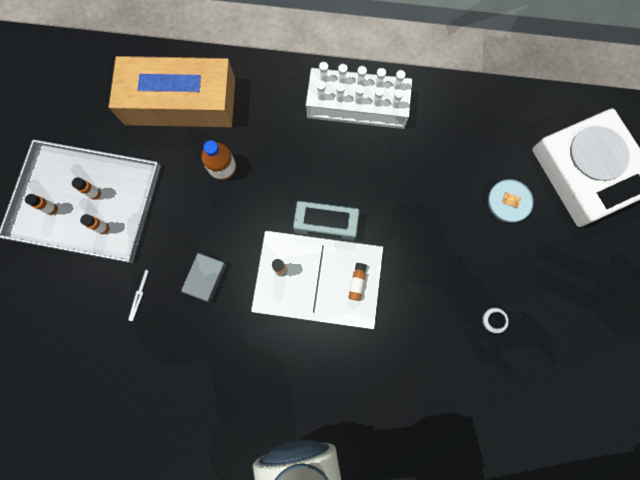

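View pics/scene0.png

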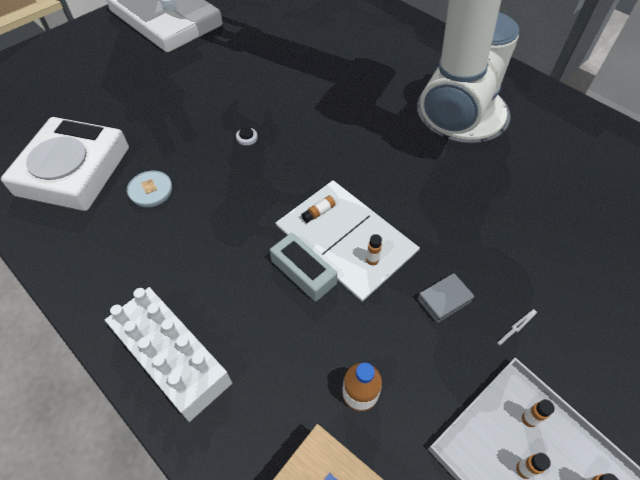

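The top view shows the plate at about (318,280) and the black line from (322,246) to (315,312). The lying vial is at (358,282) with its cap towards the reader, on the right (-y) side. The upright vial is at (280,268) and the button at (495,320). Next I'll measure these.

```bash
cat > h.py <<'E'
import numpy as np, cv2
from scipy.spatial.transform import Rotation as R
def ray(m,uv,W=None):
    f=240/np.tan(np.radians(m["vertical_fov"]/2)); uv=np.atleast_2d(np.asarray(uv,float))
    d=np.c_[(uv[:,0]-m["cx"])/f,(uv[:,1]-m["cy"])/f,np.ones(len(uv))]
    W=m["world_from_camera"] if W is None else W
    return W[:3,3],d@W[:3,:3].T
def onz(m,uv,z,W=None):
    o,d=ray(m,uv,W); return o+d*((z-o[2])/d[:,2])[:,None]
def blobs(mask,amin=20):
    n,l,s,c=cv2.connectedComponentsWithStats(mask.astype(np.uint8))
    return [(s[i,4],c[i],l==i,s[i]) for i in range(1,n) if s[i,4]>=amin]
def rect(mask):
    ys,xs=np.nonzero(mask); return cv2.minAreaRect(np.c_[xs,ys].astype(np.float32))
def wristW(s,m):
    T=np.eye(4); T[:3,:3]=R.from_rotvec(s["tcp_rot"]).as_matrix(); T[:3,3]=s["eef_pos"]; return T@m["hand_eye"]
E
cat > meas.py <<'E'
import sys; from h import *; from bench import r
for n in ("top","scene"):
    z=np.load(n+"0.npz"); p=z["p"].astype(int); m=r.camera_model(n)
    br=p.max(2); x0,x1,y0,y1=(245,390,225,335) if n=="top" else (265,425,175,300)
    roi=np.zeros(br.shape,bool); roi[y0:y1,x0:x1]=1
    for a,c,mk,st in blobs((br<70)&roi,25):
        if a>3000: continue
        rc=rect(mk); b=cv2.boxPoints(rc)
        print(n,"dark",a,c.round(1),np.round(rc[1],1),"z10:",onz(m,c,10)[0].round(1))
        if max(rc[1])>4*min(rc[1]):
            ys,xs=np.nonzero(mk); P=onz(m,np.c_[xs,ys],10)[:,:2]; u=np.linalg.svd(P-P.mean(0))[2][0]; u*=np.sign(u[0]); t=(P-P.mean(0))@u
            print("  LINE mid",P.mean(0)+u*(t.min()+t.max())/2,"ang",np.arctan2(u[1],u[0]),"len",np.ptp(t))
    am=(p[...,0]>p[...,2]+40)&roi
    for a,c,mk,st in blobs(am,15):
        print(n,"amber",a,c.round(1),st[:4],"z23:",onz(m,c,23)[0].round(1))
    bx=(470,520,300,340) if n=="top" else (225,270,115,155)
    roi[:]=0; roi[bx[2]:bx[3],bx[0]:bx[1]]=1
    mk=(br>110)&roi; ys,xs=np.nonzero(mk); hull=cv2.convexHull(np.c_[xs,ys].astype(np.float32)); M=cv2.moments(hull); c=(M["m10"]/M["m00"],M["m01"]/M["m00"])
    print(n,"housing",c,cv2.minAreaRect(hull)[1],"z12:",onz(m,c,12)[0], "z10",onz(m,c,10)[0])
    big=cv2.resize(z["p"][y0:y1,x0:x1,::-1],None,fx=5,fy=5,interpolation=cv2.INTER_CUBIC); cv2.imwrite(f"pics/{n}_zoom.png",big[:600,:800])
    cv2.imwrite(f"pics/{n}_btn.png",cv2.resize(z["p"][bx[2]:bx[3],bx[0]:bx[1],::-1],None,fx=10,fy=10))
E
python3 meas.py
```

```text
top dark 48 [337.6 225.7] [ 2. 21.] z10: [609.7  32.2  10. ]
  LINE mid [609.40664683  36.5883871 ] ang -1.506568555428579 len 44.4533655611895
top dark 109 [324.8 235.3] [33.7  3.8] z10: [586.   56.5  10. ]
  LINE mid [586.01871708  57.16214785] ang 1.5356912285890514 len 70.75165430629471
top dark 46 [360.8 266.4] [9.2 5.3] z10: [529.3 -25.1  10. ]
top amber 33 [280.1 269.2] [272 263  14  10] z23: [501.9 138.2  23. ]
top amber 100 [358.9 273.9] [353 269  13  11] z23: [511.5 -22.1  23. ]
top amber 91 [354.5 295.5] [348 291  14  10] z23: [467.  -17.6  23. ]
top housing (495.3048780487805, 320.08265582655827) (24.0, 25.0) z12: [ 452.56666553 -304.82525142   12.        ] z10 [ 452.73807614 -305.53378894   10.        ]
scene dark 89 [306.8 216.4] [9.7 9.4] z10: [521.1 -30.6  10. ]
scene dark 117 [375.1 241.1] [12. 10.] z10: [466.2 112.7  10. ]
scene dark 683 [302.9 260.1] [43.9 16.2] z10: [601.8  41.6  10. ]
scene dark 364 [338.8 293.5] [39. 18.] z10: [605.2 143.3  10. ]
scene amber 59 [330.4 200.4] [325 196  10  11] z23: [462.8 -18.5  23. ]
scene amber 93 [314.1 211.3] [308 206  12  12] z23: [507.7 -22.1  23. ]
scene amber 79 [373.8 249. ] [368 242  14  12] z23: [489.8 128.3  23. ]
scene amber 26 [371.8 262.6] [367 260  11   5] z23: [516.3 146.6  23. ]
scene housing (246.35509950248752, 136.10323383084577) (16.0, 20.0) z12: [ 457.92776974 -301.32141524   12.        ] z10 [ 456.75310827 -303.09875017   10.        ]
```

```bash
cat >> h.py <<'E'
def goto(s,pos,yaw):
    """print shift (cm) and turn (deg) in tool axes to reach pos, pointing down, tool x at yaw(deg)"""
    A=R.from_rotvec(s["tcp_rot"]); y=np.radians(yaw)
    B=R.from_matrix(np.array([[np.cos(y),np.sin(y),0],[np.sin(y),-np.cos(y),0],[0,0,-1]]))
    print("shift cm",(A.inv().apply(np.array(pos)-s["eef_pos"])/10).round(3),"turn",(A.inv()*B).as_rotvec(degrees=True).round(2))
E
python3 -c "
from h import *; from bench import r
s=r.sense(); goto(s,[490,65,256],90)"
```

```text
shift cm [ 4.8218e+01 -4.9097e+01  1.8000e-02] turn [ -0.09  -0.07 -69.73]
```

View pics/top_zoom.png

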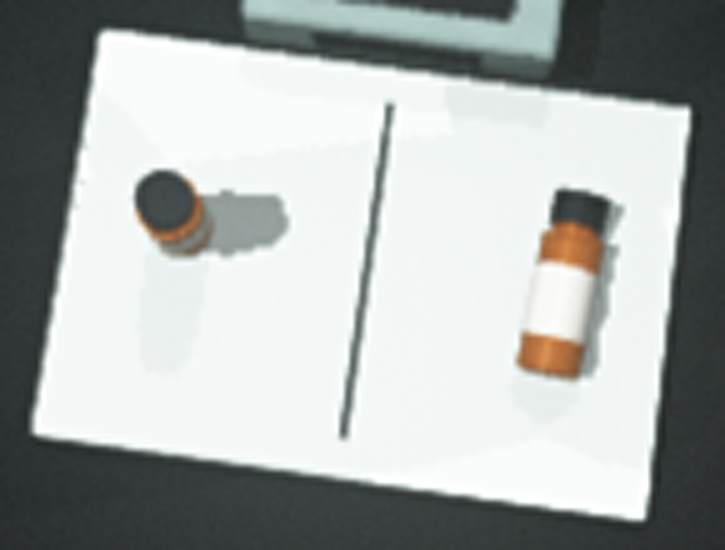

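The zoomed view shows the line and the vial clearly. I'll move the closed gripper over the plate for a closer look with the wrist camera.

```bash
python3 -m jog '[[[0,48.2,-49.1,0,0,0,-69.7],[0,48.2,-49.1,0,0,0,-69.7],[0,48.2,-49.1,0,0,0,-69.7],[0,48.2,-49.1,0,0,0,-69.7],[0,48.2,-49.1,0,0,0,-69.7],[0,48.2,-49.1,0,0,0,-69.7],[0,48.2,-49.1,0,0,0,-69.7],[0,48.2,-49.1,0,0,0,-69.7],[0,48.2,-49.1,0,0,0,-69.7],[0,48.2,-49.1,0,0,0,-69.7],[0,48.2,-49.1,0,0,0,-69.7],[0,48.2,-49.1,0,0,0,-69.7],[0,48.2,-49.1,0,0,0,-69.7],[0,48.2,-49.1,0,0,0,-69.7],[0,48.2,-49.1,0,0,0,-69.7],[0,48.2,-49.1,0,0,0,-69.7],[0,48.2,-49.1,0,0,0,-69.7],[0,48.2,-49.1,0,0,0,-69.7]]]'
python3 - <<'E'
from h import *; from bench import r
s=r.sense(); p,d=r.get_image("wrist"); np.savez("w1.npz",p=p,d=d,**{k:s[k] for k in("eef_pos","tcp_rot")})
cv2.imwrite("pics/w1.png",p[:,:,::-1]); print(s["time"],s["eef_pos"],s["tcp_rot"],s["grip_width"],s["joints"],s["wrist_force"])
E
```

```text
time: 1.9
eef_pos: [489.6, 63.8, 256.3]
tcp_rot: [-2.223, -2.218, -0.001]
wrist_force: [0.8, 0.5, -0.2]
grip_width: -0.2
1.9 [489.61247778  63.77711003 256.30094147] [-2.22320331e+00 -2.21788299e+00 -1.24773039e-03] -0.18501904825696422 [ 5.96695021e-02 -1.94676894e-01  1.50670824e+00  1.52704257e-03
  1.82980632e+00  6.24563852e-02] [ 0.77153448  0.4557247  -0.18173645]
```

View pics/w1.png

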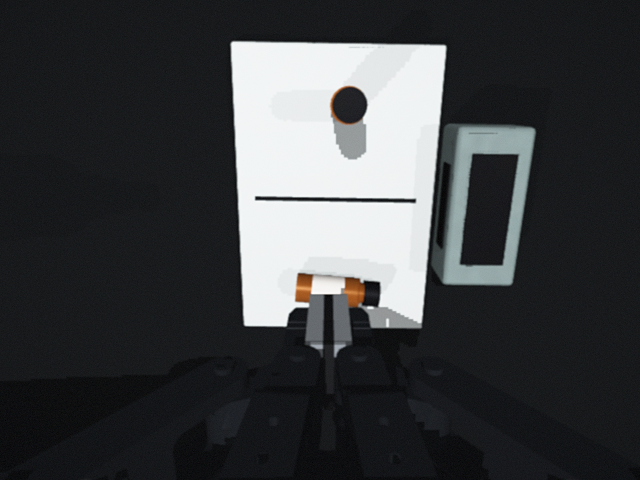

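The wrist view shows the line at row 200, columns 256–415. The vial spans columns 296–380 near row 290, with the cap to the right, towards the reader. The fingertips are at (328,295).

Run:
```python
from h import *; from bench import r
z=np.load("w1.npz"); p=z["p"].astype(int); m=r.camera_model("wrist"); W=wristW(z,m); 
br=p.max(2)
roi=np.zeros(br.shape,bool); roi[185:215,245:425]=1
for a,c,mk,st in blobs((br<120)&roi,100):
    ys,xs=np.nonzero(mk); P=onz(m,np.c_[xs,ys],10,W)[:,:2]; u=np.linalg.svd(P-P.mean(0))[2][0]; u*=np.sign(u[0]); t=(P-P.mean(0))@u
    mid=P.mean(0)+u*(t.min()+t.max())/2; print("LINE",mid,"ang",np.arctan2(u[1],u[0]),"len",np.ptp(t)); 
L,a=mid,np.arctan2(u[1],u[0])
am=(p[...,0]>p[...,2]+60)
for A,c,mk,st in blobs(am,25): print("amber",A,c,st[:4])
# vial edges
for c in (300,305,358,361): print(c,np.nonzero(am[260:330,c])[0]+260)
for c in (366,370,374,378): print("cap",c,np.nonzero(br[270:325,c]<60)[0]+270)
print("row 285 am",np.nonzero(am[288])[0][[0,-1]],np.nonzero(br[292,350:400]<60)[0]+350)
# depth points in vial
f=240/np.tan(np.radians(m["vertical_fov"]/2)); d=z["d"]
def pts(us,vs): 
    D=d[vs,us]; q=np.c_[(us-m["cx"])/f*D,(vs-m["cy"])/f*D,D]; return q@W[:3,:3].T+W[:3,3]
vs,us=np.mgrid[268:312,290:390]; us=us.ravel();vs=vs.ravel(); Q=pts(us,vs); 
k=(Q[:,2]>14)&(Q[:,2]<40); Q=Q[k]; print("vial pts",len(Q),Q.min(0),Q.max(0))
for x in range(int(Q[:,0].min()),int(Q[:,0].max()),8):
    S=Q[(Q[:,0]>=x)&(Q[:,0]<x+8)]; print(x,S[:,1].min().round(1),S[:,1].max().round(1),S[:,2].max().round(1), S[S[:,2]>S[:,2].max()-1.5][:,1].mean().round(1))
vs,us=np.mgrid[60:180,270:330]; Q=pts(us.ravel(),vs.ravel()); print("plate z",np.median(Q[:,2]))
for n in("top","scene"):
    q=np.load(n+"0.npz"); mm=r.camera_model(n); 
    print(n)
    bp=np.array(q["p"]).astype(int); b=bp.max(2); x0,y0=(483,308) if n=="top" else (234,124)
    sub=b[y0:y0+26,x0:x0+26]; print(sub[::2,::1].tolist() if 0 else "")
    ft=240/np.tan(np.radians(mm["vertical_fov"]/2)); vs,us=np.mgrid[y0:y0+26,x0:x0+26]; D=q["d"][vs,us].ravel(); us=us.ravel();vs=vs.ravel()
    C=np.c_[(us-mm["cx"])/ft*D,(vs-mm["cy"])/ft*D,D]@mm["world_from_camera"][:3,:3].T+mm["world_from_camera"][:3,3]
    K=C[C[:,2]>18]; print("button depth >18",len(K),K.mean(0),(K.min(0)+K.max(0))/2,np.ptp(K,axis=0)); K=C[C[:,2]>8];print(">8",len(K),(K.min(0)+K.max(0))/2,np.ptp(K,axis=0))
```

```text
LINE [496.84808119  61.00551741] ang -0.016802837113676767 len 139.47446547996054
amber 124 [337.02419355 104.99193548] [330  86  23  39]
amber 398 [303.25376884 287.55276382] [295 274  17  28]
amber 462 [354.01515152 291.47619048] [344 278  21  29]
300 [274 275 276 277 278 279 280 281 282 283 284 285 286 287 288 289 290 291
 292 293 294 295 296 297 298 299 300 301]
305 [275 276 277 278 279 280 281 282 283 284 285 286 287 288 289 290 291 292
 293 294 295 296 297 298 299 300 301]
358 [279 280 281 282 283 284 285 286 287 288 289 290 291 292 293 294 295 296
 297 298 299 300 301 302 303]
361 [284 285 286 287 288 289 290 291 292 293 294 295 296 297 298 299 300 301
 302]
cap 366 [281 282 283 284 285 286 287 288 289 290 291 292 293 294 295 296 297 298
 299 300 301 302 303 304 305 313 314 315 316 317 318 319 320 321 322 323
 324]
cap 370 [282 283 284 285 286 287 288 289 290 291 292 293 294 295 296 297 298 299
 300 301 302 303 304 305]
cap 374 [282 283 284 285 286 287 288 289 290 291 292 293 294 295 296 297 298 299
 300 301 302 303 304 305]
cap 378 [282 283 284 285 286 287 288 289 290 291 292
[... 295 characters left out ...]

485 -16.4 -4.5 37.9 -14.4
493 -16.3 -5.3 38.2 -14.4
501 -27.3 -6.1 37.9 -18.2
509 -33.0 -6.9 38.7 -19.8
517 -32.0 -7.8 37.3 -20.2
525 -31.9 -10.4 36.8 -21.5
533 -33.4 -11.3 36.7 -21.3
plate z 11.02208093963884
top

button depth >18 224 [ 451.44520798 -302.18855201   30.35318577] [ 419.64798217 -144.46621274  490.75475735] [ 97.23122507 353.33715022 945.156777  ]
>8 488 [ 424.13780983 -149.14960624  485.67399744] [106.2108804  362.7039372  955.31829683]
scene

button depth >18 125 [ 462.77166644 -291.79265545   34.9955815 ] [687.36209271  51.4633     422.96552762] [499.45632327 744.43508457 809.73047183]
>8 273 [682.65549993  46.72478915 418.08765874] [508.86950883 753.91210628 819.48620958]
```

View pics/top_btn.png

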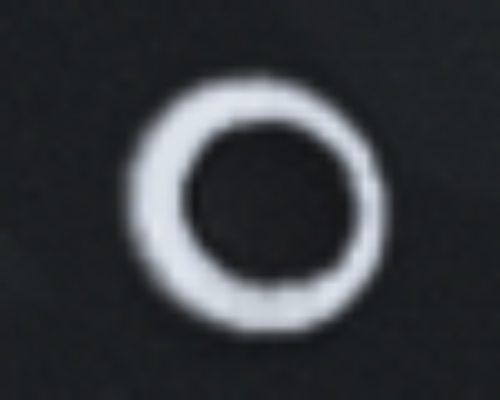

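Run:
```python
from h import *; from bench import r
s=r.sense(); z=np.load("w1.npz"); m=r.camera_model("wrist"); W=wristW(z,m)
print(onz(m,[[303,287.5],[357,291],[296,287.5],[380,293.5],[338,290.5]],23,W).round(1))
goto(s,[493.3,-26,66],84.7)
goto(s,[493.3,-26,64],84.7)
z=np.load("top0.npz");p=z["p"].astype(int).max(2)
for n,(x0,y0,x1,y1) in {"top":(470,300,520,340),"scene":(225,115,270,155)}.items():
    z=np.load(n+"0.npz");b=z["p"].astype(int).max(2)[y0:y1,x0:x1]; mm=r.camera_model(n)
    hull=np.zeros(b.shape,np.uint8); ys,xs=np.nonzero(b>110); cv2.fillConvexPoly(hull,cv2.convexHull(np.c_[xs,ys].astype(np.int32)),1)
    k=(b<90)&(hull>0); A,c,mk,st=max(blobs(k,20),key=lambda t:t[0]); print(n,"button black",A,c+[x0,y0],onz(mm,c+[x0,y0],22)[0])
```

```text
[[468.2 -16.8  23. ]
 [516.6 -20.3  23. ]
 [461.9 -16.8  23. ]
 [537.4 -22.8  23. ]
 [499.6 -19.8  23. ]]
shift cm [-9.007  0.387 19.029] turn [-0.01 -0.09  5.16]
shift cm [-9.007  0.387 19.229] turn [-0.01 -0.09  5.16]
top button black 219 [496.50684932 319.82191781] [ 452.50321355 -303.64775694   22.        ]
scene button black 118 [245.84745763 133.27966102] [ 458.57527519 -300.48085295   22.        ]
```

```bash
python3 -m jog '[[[0,-9.1,0.4,10,0,0,5],[0,-9.1,0.4,15,0,0,5],[0,-9.1,0.4,17,0,0,5],[0,-9.1,0.4,18.5,0,0,5],[0,-9.1,0.4,18.9,0,0,5],[0,-9.1,0.4,19.1,0,0,5],[0,-9.1,0.4,19.2,0,0,5],[0,-9.1,0.4,19.2,0,0,5]]]'
python3 - <<'E'
from h import *; from bench import r
s=r.sense(); p,d=r.get_image("wrist"); cv2.imwrite("pics/w2.png",p[:,:,::-1]); print(s["time"],s["eef_pos"],s["wrist_force"],s["tcp_rot"])
E
```

```text
time: 2.75
eef_pos: [495.1, -26.6, 67.4]
tcp_rot: [2.316, 2.119, 0.007]
wrist_force: [0.2, 0.0, -0.0]
grip_width: 0.1
2.75 [495.11483523 -26.55368036  67.37121884] [ 0.23639026  0.0234817  -0.01073956] [2.31645028 2.11870307 0.00681823]
```

View pics/w2.png

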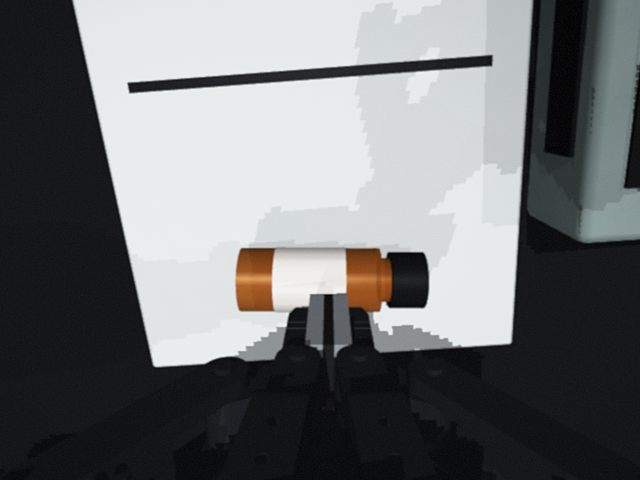

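The wrist view at low height shows the vial square to the tool, spanning columns 236–428 and rows 248–311. The tip is over its rear upper side at (328,295). I'll descend until I feel contact.

```bash
python3 - <<'E'
from h import *; from bench import r
s=r.sense(); m=r.camera_model("wrist"); W=wristW(s,m); print(s["eef_pos"],onz(m,[[332,279],[236,279],[428,279]],26,W).round(1))
E
python3 -m jog '[[[0,0,0,0.3,0,0,0],[0,0,0,0.4,0,0,0],[0,0,0,0.5,0,0,0],[0,0,0,0.6,0,0,0],[0,0,0,0.6,0,0,0]]]'
```

```text
[495.05643069 -26.52595486  67.23929606] [[498.5 -17.9  26. ]
 [459.9 -14.4  26. ]
 [537.2 -21.4  26. ]]
time: 3.3
eef_pos: [495.0, -26.4, 61.1]
tcp_rot: [2.316, 2.119, 0.006]
wrist_force: [0.5, 0.0, 0.1]
grip_width: -0.1
```

```bash
python3 -m jog '[[[0,0,0,0.05,0,0,0],[0,0,0,0.1,0,0,0],[0,0,0,0.1,0,0,0]]]'
```

```text
time: 3.6
eef_pos: [495.2, -26.5, 60.9]
tcp_rot: [2.316, 2.119, 0.007]
wrist_force: [-1.8, 0.5, 5.9]
grip_width: 0.1
```

Contact is felt at about 6 N. Now the first rolling stroke.

```bash
python3 -m jog '[[[0,0.2,0,0.08,0,0,0],[0,0.5,0,0.08,0,0,0],[0,0.8,0,0.08,0,0,0],[0,1.1,0,0.08,0,0,0],[0,1.4,0,0.08,0,0,0],[0,1.7,0,0.08,0,0,0],[0,2.0,0,0.08,0,0,0],[0,2.3,0,0.08,0,0,0],[0,2.5,0,0.08,0,0,0],[0,2.5,0,0.08,0,0,0]]]'
python3 - <<'E'
from h import *; from bench import r
s=r.sense(); p,d=r.get_image("wrist"); cv2.imwrite("pics/w3.png",p[:,:,::-1]); print(s["time"],s["eef_pos"],s["wrist_force"],s["tcp_rot"])
E
```

```text
time: 4.6
eef_pos: [497.6, -1.4, 60.9]
tcp_rot: [2.316, 2.119, 0.008]
wrist_force: [-1.4, 0.2, 5.5]
grip_width: -0.0
4.6 [497.55885041  -1.40021626  60.89030067] [-1.39995089  0.1654669   5.47065845] [2.31564125 2.11888126 0.00764743]
```

View pics/w3.png

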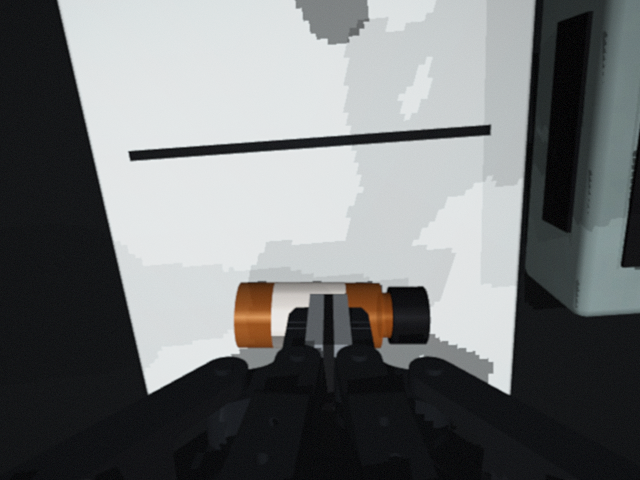

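The first stroke worked. The vial axis is now near row 314, square to the tool, and it moved about 12 mm. I'll finish this stroke, re-place the tip and go again.

```bash
python3 -m jog '[[[0,0.3,0,0.08,0,0,0],[0,0.6,0,0.08,0,0,0],[0,0.8,0,0.08,0,0,0],[0,0.8,0,0.08,0,0,0],[0,0.8,0,-0.5,0,0,0],[0,0.3,0,-0.8,0,0,0],[0,-0.5,0,-0.8,0,0,0],[0,-1.0,0,-0.8,0,0,0],[0,-1.0,0,-0.8,0,0,0],[0,-1.0,0,-0.3,0,0,0],[0,-1.0,0,0,0,0,0],[0,-1.0,0,0.08,0,0,0],[0,-1.0,0,0.08,0,0,0]]]'
python3 - <<'E'
from h import *; from bench import r
s=r.sense(); p,d=r.get_image("wrist"); cv2.imwrite("pics/w4.png",p[:,:,::-1]); print(s["time"],s["eef_pos"],s["wrist_force"],s["tcp_rot"])
E
```

```text
time: 5.95
eef_pos: [496.7, -11.3, 60.8]
tcp_rot: [2.315, 2.119, 0.008]
wrist_force: [-2.6, 0.4, 5.6]
grip_width: -0.0
5.95 [496.71740452 -11.32002587  60.77896002] [-2.55518597  0.44947798  5.64257211] [2.31520795 2.11902981 0.00769763]
```

View pics/w4.png

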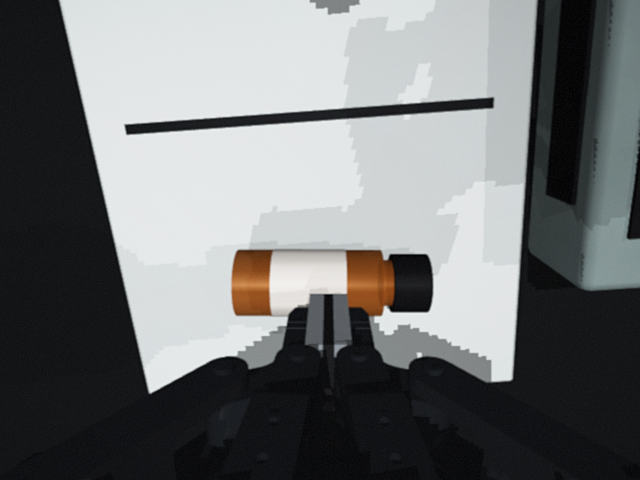

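```bash
python3 -m jog '[[[0,0.2,0,0.08,0,0,0],[0,0.6,0,0.08,0,0,0],[0,1.0,0,0.08,0,0,0],[0,1.4,0,0.08,0,0,0],[0,1.8,0,0.08,0,0,0],[0,2.2,0,0.08,0,0,0],[0,2.6,0,0.08,0,0,0],[0,3.0,0,0.08,0,0,0],[0,3.2,0,0.08,0,0,0],[0,3.2,0,0.08,0,0,0],[0,3.2,0,-0.5,0,0,0],[0,2.8,0,-0.8,0,0,0],[0,1.7,0,-0.8,0,0,0],[0,1.7,0,-0.8,0,0,0],[0,1.7,0,-0.3,0,0,0],[0,1.7,0,0,0,0,0],[0,1.7,0,0.08,0,0,0],[0,1.7,0,0.08,0,0,0]]]'
python3 - <<'E'
from h import *; from bench import r
s=r.sense(); p,d=r.get_image("wrist"); cv2.imwrite("pics/w5.png",p[:,:,::-1]); print(s["time"],s["eef_pos"],s["wrist_force"],s["tcp_rot"])
m=r.camera_model("wrist"); W=wristW(s,m); np.save("W5",W)
E
```

```text
time: 7.8
eef_pos: [498.3, 5.7, 60.8]
tcp_rot: [2.315, 2.119, 0.008]
wrist_force: [-3.1, 0.1, 7.0]
grip_width: -0.2
7.8 [498.27449667   5.74324012  60.80841874] [-3.12821613  0.05425772  6.97558448] [2.315042   2.11912276 0.00808797]
```

View pics/w5.png

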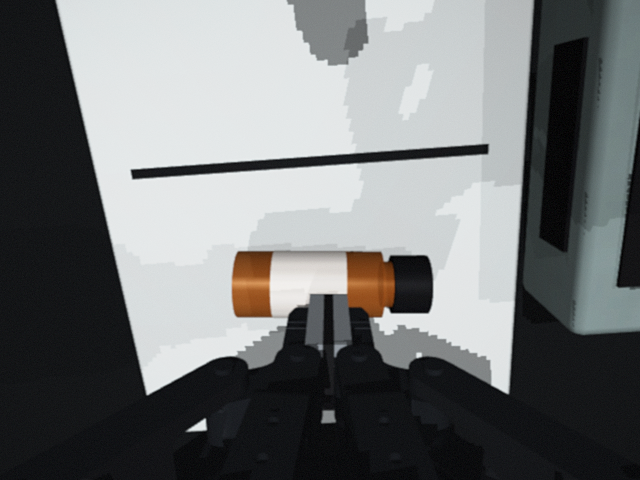

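The vial is square to the tool at row 284, with the line now at row 160. Next, the remaining distance.

```bash
cat > dist.py <<'E'
import sys; from h import *; from bench import r
def dist(p,W,m):
    """line pose (z10) and vial silhouette -> signed distance"""
    b=p.astype(int); br=b.max(2); 
    am=(b[...,0]>b[...,2]+60)&(b[...,0]>60)
    # line: dark elongated blob on bright plate
    best=None
    for A,c,mk,st in blobs(br<90,200):
        rc=rect(mk); 
        if max(rc[1])>10*min(rc[1]) and max(rc[1])>150: best=mk
    ys,xs=np.nonzero(best); P=onz(m,np.c_[xs,ys],10,W)[:,:2]; u=np.linalg.svd(P-P.mean(0))[2][0]; u*=np.sign(u[0]); t=(P-P.mean(0))@u; mid=P.mean(0)+u*(t.min()+t.max())/2
    print("line",mid.round(1),np.arctan2(u[1],u[0]).round(4),np.ptp(t).round(1))
    # rear/front silhouette edge rows at amber base section
    n=np.array([-u[1],u[0]]); out=[]
    B=sorted([x for x in blobs(am,300)],key=lambda t:-t[0])[:2]
    for A,c,mk,st in B:
        for col in range(st[0]+st[2]//3,st[0]+2*st[2]//3,3):
            rr=np.nonzero(mk[:,col])[0]; o,d=ray(m,[[col,rr[0]-.5],[col,rr[-1]+.5]],W)
            # bisector ray of the two tangents passes through axis (in the y-z plane)
            q=d/np.linalg.norm(d,axis=1)[:,None]; h=q.sum(0); X=o+h*((23-o[2])/h[2]); out.append([X[0],X[1],(X[:2]-mid)@n,len(rr)])
    out=np.array(out); print(out[np.argsort(out[:,0])].round(1)); 
    return
E
python3 - <<'E'
from dist import *; p=cv2.imread("pics/w5.png")[:,:,::-1]; dist(p,np.load("W5.npy"),r.camera_model("wrist"))
E
```

```text
line [496.5  61. ] -0.0167 140.5
[[467.3  16.9 -44.7  63. ]
 [468.5  16.8 -44.7  63. ]
 [469.7  16.7 -44.8  63. ]
 [470.9  16.5 -44.9  63. ]
 [472.1  16.4 -45.   63. ]
 [514.1  14.1 -46.6  56. ]
 [515.2  13.4 -47.3  59. ]
 [516.3  12.5 -48.2  63. ]
 [517.5  12.1 -48.5  64. ]
 [518.7  12.  -48.6  64. ]
 [519.9  11.9 -48.7  64. ]]
```

```bash
python3 -m jog '[[[0,0.2,0,0.08,0,0,0],[0,0.6,0,0.08,0,0,0],[0,1.0,0,0.08,0,0,0],[0,1.4,0,0.08,0,0,0],[0,1.8,0,0.08,0,0,0],[0,2.2,0,0.08,0,0,0],[0,2.6,0,0.08,0,0,0],[0,3.0,0,0.08,0,0,0],[0,3.2,0,0.08,0,0,0],[0,3.2,0,0.08,0,0,0],[0,3.2,0,-0.5,0,0,0],[0,2.8,0,-0.8,0,0,0],[0,1.6,0,-0.8,0,0,0],[0,1.6,0,-0.8,0,0,0],[0,1.6,0,-0.3,0,0,0],[0,1.6,0,0,0,0,0],[0,1.6,0,0.08,0,0,0],[0,1.6,0,0.08,0,0,0]]]'
python3 - <<'E'
from dist import *
s=r.sense(); p,d=r.get_image("wrist"); cv2.imwrite("pics/w6.png",p[:,:,::-1])
m=r.camera_model("wrist"); dist(p,wristW(s,m),m)
E
```

```text
time: 9.65
eef_pos: [499.7, 21.8, 60.7]
tcp_rot: [2.315, 2.119, 0.008]
wrist_force: [-2.6, 0.5, 7.1]
grip_width: -0.1
line [496.6  60.9] -0.0168 140.6
[[468.8  33.4 -28.   63. ]
 [470.   33.1 -28.3  64. ]
 [471.2  33.  -28.4  64. ]
 [472.3  32.9 -28.5  64. ]
 [473.6  33.  -28.3  63. ]
 [515.5  30.5 -30.1  57. ]
 [516.6  29.7 -30.8  60. ]
 [517.8  28.8 -31.8  64. ]
 [519.   28.7 -31.9  64. ]
 [520.1  28.6 -31.9  64. ]
 [521.3  28.2 -32.3  63. ]]
```

View pics/w6.png

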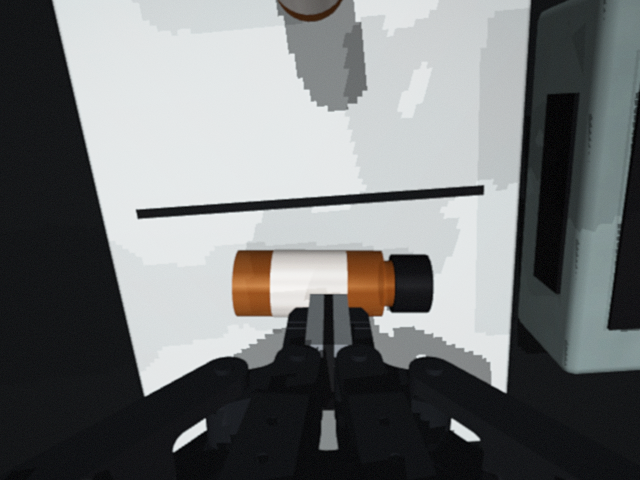

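The vial is square to the tool and about 31 mm from the line. The tip is at its rear top, pressing with 7 N. Same stroke again.

```bash
python3 -m jog '[[[0,0.2,0,0.08,0,0,0],[0,0.6,0,0.08,0,0,0],[0,1.0,0,0.08,0,0,0],[0,1.4,0,0.08,0,0,0],[0,1.8,0,0.08,0,0,0],[0,2.2,0,0.08,0,0,0],[0,2.6,0,0.08,0,0,0],[0,2.9,0,0.08,0,0,0],[0,3.1,0,0.08,0,0,0],[0,3.1,0,0.08,0,0,0],[0,3.1,0,-0.5,0,0,0],[0,2.7,0,-0.8,0,0,0],[0,1.5,0,-0.8,0,0,0],[0,1.5,0,-0.8,0,0,0],[0,1.5,0,-0.3,0,0,0],[0,1.5,0,0,0,0,0],[0,1.5,0,0.08,0,0,0],[0,1.5,0,0.08,0,0,0]]]'
python3 - <<'E'
from dist import *
s=r.sense(); p,d=r.get_image("wrist"); cv2.imwrite("pics/w7.png",p[:,:,::-1])
m=r.camera_model("wrist"); dist(p,wristW(s,m),m)
E
```

```text
time: 11.5
eef_pos: [501.1, 36.9, 60.7]
tcp_rot: [2.315, 2.119, 0.009]
wrist_force: [-2.9, 0.6, 6.8]
grip_width: 0.1
line [496.6  60.7] -0.0158 140.7
[[470.4  49.3 -11.8  65. ]
 [471.5  49.2 -11.9  65. ]
 [472.7  49.1 -12.   65. ]
 [473.9  49.  -12.1  65. ]
 [475.1  48.9 -12.2  65. ]
 [516.9  46.  -14.4  59. ]
 [518.1  45.2 -15.2  62. ]
 [519.2  44.7 -15.7  64. ]
 [520.4  44.6 -15.7  64. ]
 [521.6  44.5 -15.8  64. ]
 [522.8  44.4 -15.9  64. ]]
```

View pics/w7.png

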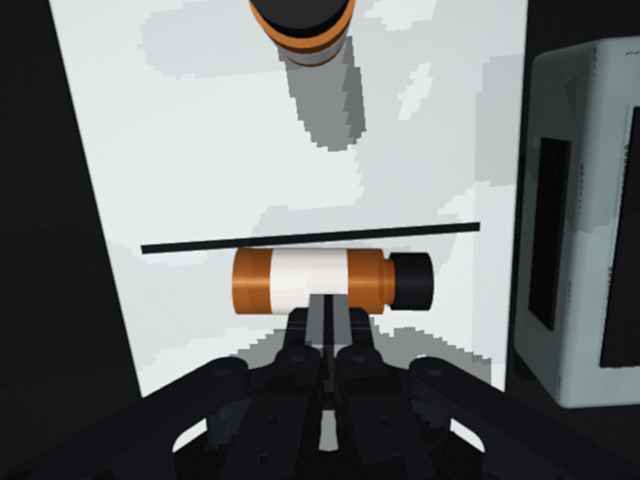

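The tip and vial are set, with about 14.6 mm to go. Final stroke, then settle and lift.

```bash
python3 -m jog '[[[0,0.2,0,0.08,0,0,0],[0,0.5,0,0.08,0,0,0],[0,0.9,0,0.08,0,0,0],[0,1.3,0,0.08,0,0,0],[0,1.7,0,0.08,0,0,0],[0,2.0,0,0.08,0,0,0],[0,2.3,0,0.08,0,0,0],[0,2.6,0,0.08,0,0,0],[0,2.8,0,0.08,0,0,0],[0,2.85,0,0.08,0,0,0],[0,2.85,0,0.08,0,0,0],[0,2.85,0,0.08,0,0,0],[0,2.85,0,-0.2,0,0,0],[0,2.85,0,-0.5,0,0,0],[0,2.85,0,-3,0,0,0],[0,1,0,-6,0,0,0],[0,-2,0,-8,0,0,0],[0,-4,0,-9,0,0,0],[0,-4,0,-9,0,0,0]]]'
python3 - <<'E'
from dist import *
s=r.sense(); p,d=r.get_image("wrist"); cv2.imwrite("pics/w8.png",p[:,:,::-1]); np.save("W8",wristW(s,r.camera_model("wrist")))
m=r.camera_model("wrist")
p,d=r.get_image("top"); np.savez("top1.npz",p=p,d=d); cv2.imwrite("pics/top1.png",p[:,:,::-1])
E
```

```text
time: 13.45
eef_pos: [497.7, -5.0, 152.5]
tcp_rot: [2.315, 2.114, 0.011]
wrist_force: [0.4, 0.6, -0.2]
grip_width: -0.3
```

View pics/w8.png

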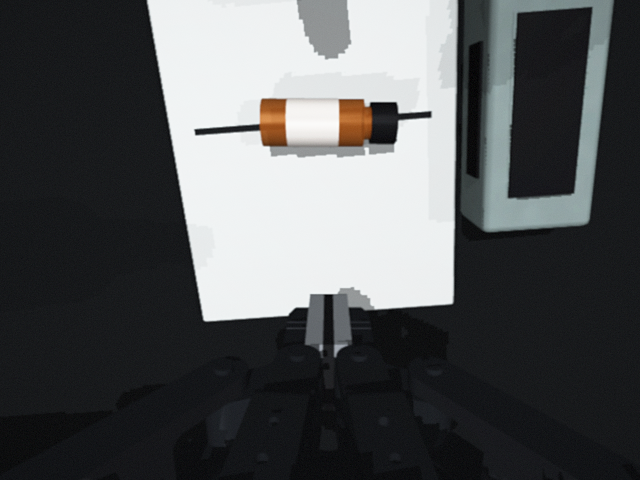

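View pics/top1.png

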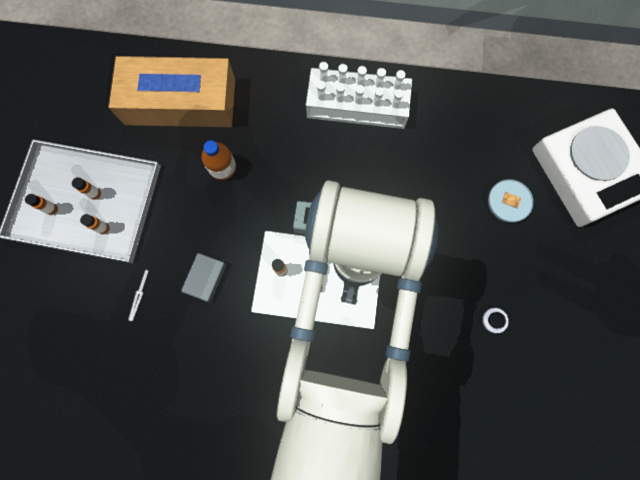

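The wrist view shows the vial lying over the line. The line emerges at (260,128) on the base side and (398,117) on the cap side. Now the offset.

Run:
```python
from dist import *
m=r.camera_model("wrist"); W=np.load("W8.npy"); b=cv2.imread("pics/w8.png")[:,:,::-1].astype(int); br=b.max(2)
pts=[]
for c in list(range(200,255,3))+list(range(403,428,3)):
    k=np.nonzero(br[100:140,c]<120)[0]+100; pts.append([c,k.mean()])
ends=[np.nonzero(br[131,170:230]<110)[0][0]+170, 431]
P=onz(m,pts,10,W)[:,:2]; c0=P.mean(0); u=np.linalg.svd(P-c0)[2][0]; u*=np.sign(u[0]); n=np.array([-u[1],u[0]])
mid=onz(m,[[195,131.5],[431,114.5]],10,W)[:,:2].mean(0); print("line",mid,np.arctan2(u[1],u[0]),"resid",np.abs((P-c0)@n).max(), (mid-c0)@n)
am=(b[...,0]>b[...,2]+60)
out=[]
for A,c,mk,st in sorted(blobs(am,200),key=lambda t:-t[0])[:2]:
    print(A,c,st[:4])
    for col in range(st[0]+3,st[0]+st[2]-6,3):
        rr=np.nonzero(mk[:,col])[0]; o,d=ray(m,[[col,rr[0]-.5],[col,rr[-1]+.5]],W); q=d/np.linalg.norm(d,axis=1)[:,None]; h=q.sum(0); X=o+h*((23-o[2])/h[2]); out.append([(X[:2]-mid)@u,(X[:2]-c0)@n,len(rr)])
print(np.array(out).round(2)); e=onz(m,[[260,122],[398,122]],23,W)[:,:2]; print("vial x",((e-mid)@u))
```

```text
line [496.81825606  61.08416989] -0.016597649115684662 resid 0.26207551426544407 -0.10414669986039211
1359 [353.82707873 121.86534216] [339 100  33  45]
1157 [272.77873812 121.29559205] [259  99  27  46]
[[ 16.84  -0.4   45.  ]
 [ 18.53  -0.52  45.  ]
 [ 20.21  -0.64  45.  ]
 [ 21.89  -0.76  45.  ]
 [ 23.58  -0.89  45.  ]
 [ 25.26  -1.01  45.  ]
 [ 26.95  -1.13  45.  ]
 [ 28.67  -0.41  40.  ]
 [-27.79   4.25  42.  ]
 [-26.25   3.02  46.  ]
 [-24.57   2.9   46.  ]
 [-22.89   2.78  46.  ]
 [-21.22   2.66  46.  ]
 [-19.54   2.53  46.  ]]
vial x [-29.05327772  48.30489104]
```

The vial sits within about 0.2 mm across the line and 9 mm along it, tilted 0.076 rad. Now to the button.

```bash
python3 -c "
from h import *; from bench import r
goto(r.sense(),[455,-270,150],84.7)"
```

```text
shift cm [-26.97   -1.802  -0.059] turn [ 0.33 -0.14  0.2 ]
```

```bash
python3 -m jog '[[[0,-5,-0.3,0,0,0,0],[0,-10,-0.7,0,0,0,0],[0,-15,-1,0,0,0,0],[0,-20,-1.4,0,0,0,0],[0,-25,-1.7,0,0,0,0],[0,-27,-1.8,0,0.3,0,0],[0,-27,-1.8,0,0.3,0,0],[0,-27,-1.8,0,0.3,0,0],[0,-27,-1.8,0,0.3,0,0]]]'
python3 - <<'E'
from h import *; from bench import r
s=r.sense(); p,d=r.get_image("wrist"); cv2.imwrite("pics/w9.png",p[:,:,::-1]); m=r.camera_model("wrist"); W=wristW(s,m)
b=p.astype(int).max(2); k=b>130; k[280:]=0
A,c,mk,st=max(blobs(k,500),key=lambda t:t[0]); ys,xs=np.nonzero(mk); h=cv2.convexHull(np.c_[xs,ys].astype(np.int32)); print("housing",A,c,st[:4])
E_=cv2.fitEllipse(h); print("ellipse",E_, onz(m,E_[0],12,W))
hm=np.zeros(b.shape,np.uint8); cv2.fillConvexPoly(hm,h,1)
A,c,mk,st=max(blobs((b<90)&(hm>0),100),key=lambda t:t[0]); print("black",A,c,st[:4],"z22",onz(m,c,22,W))
p,d=r.get_image("top"); np.savez("top2.npz",p=p); cv2.imwrite("pics/top2.png",cv2.resize(p[225:335,245:390,::-1],None,fx=5,fy=5))
E
```

```text
time: 14.45
eef_pos: [455.4, -268.6, 148.7]
tcp_rot: [-2.314, -2.121, -0.004]
wrist_force: [-0.4, 0.8, 0.5]
grip_width: -0.2
housing 173821 [327.01183977 135.79761364] [  0   0 640 280]
ellipse ((352.0592346191406, 125.14009094238281), (374.0685119628906, 861.1991577148438), 93.53148651123047) [[ 475.80007171 -205.01426476   12.        ]]Traceback (most recent call last):
  File "<stdin>", line 7, in <module>
ValueError: max() iterable argument is empty
```

View pics/w9.png

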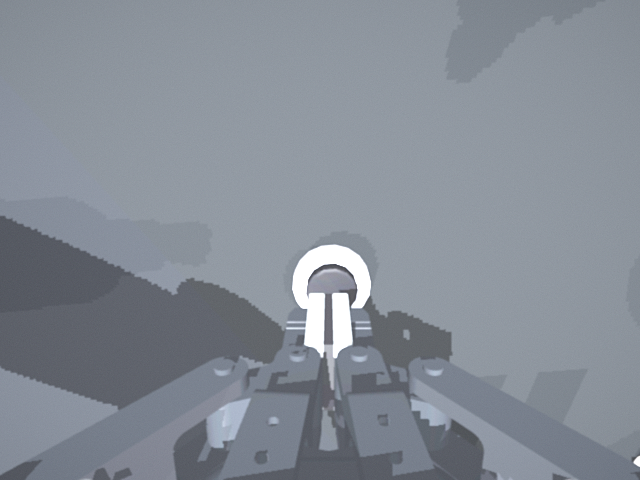

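The wrist view (auto-exposed) shows the housing as a white ring at columns 293–371, with its top edge at row 245. The black button inside starts at row 264, and the tips hide its lower part. I'll use the widths and top edges.

Run:
```python
from h import *; from bench import r
from scipy.optimize import least_squares
s=r.sense(); p=cv2.imread("pics/w9.png")[:,:,::-1]; m=r.camera_model("wrist"); W=wristW(s,m)
b=p.astype(int).max(2)
def circ(P,rad):
    f=lambda q:np.hypot(P[:,0]-q[0],P[:,1]-q[1])-rad
    g=least_squares(f,P.mean(0)-[0,10]); return g.x,np.abs(g.fun).max()
o=[];i=[]
for row in range(250,290):
    k=np.nonzero(b[row,270:400]>210)[0]+270; o+= [[k[0]-.5,row],[k[-1]+.5,row]]
for c in range(300,364,2):
    k=np.nonzero(b[230:270,c]>210)[0]+230; 
    if len(k): o.append([c,k[0]-.5])
for row in range(268,290):
    k=np.nonzero(b[row,302:362]<200)[0]+302; i+=[[k[0]-.5,row],[k[-1]+.5,row]]
print("housing",circ(onz(m,o,12,W)[:,:2],25)); print("button",circ(onz(m,i,22,W)[:,:2],17), i[0],i[-1],i[-2])
p,d=r.get_image("top"); np.savez("top2.npz",p=p); cv2.imwrite("pics/top2.png",cv2.resize(p[225:335,245:390,::-1],None,fx=5,fy=5))
```

```text
housing (array([ 455.57130131, -301.59462177]), np.float64(1.3227535768920795))
button (array([ 455.54402775, -304.04779096]), np.float64(1.5374785147431353)) [np.float64(317.5), 268] [np.float64(356.5), 289] [np.float64(306.5), 289]
```

View pics/top2.png

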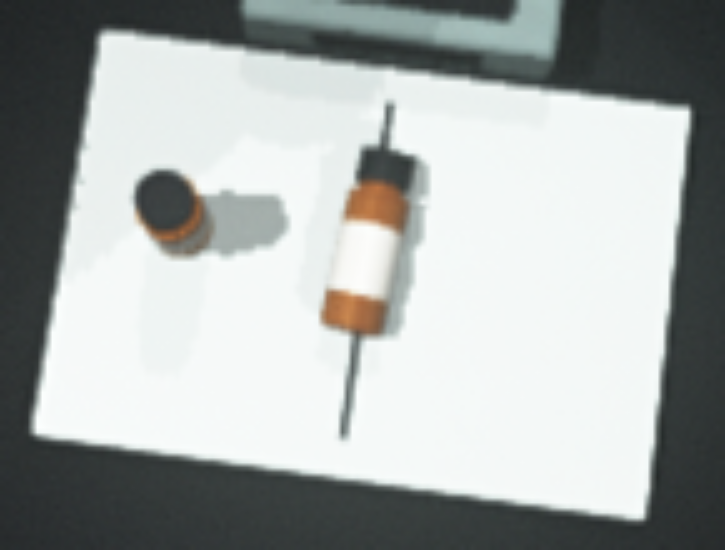

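The top view shows the vial over the line, unchanged, and the upright vial still in place. The button centre is about (455.5,-302.5).

```bash
python3 -c "
from h import *; from bench import r
s=r.sense();print(s['eef_pos']);goto(s,[455.5,-302.5,50],84.7)"
```

```text
[ 455.49854811 -268.76571611  149.17326257]
shift cm [-3.39   0.288  9.908] turn [ 0.02 -0.17  0.33]
```

```bash
python3 -m jog '[[[0,-2,0.2,4,0,0,0],[0,-3.4,0.3,7,0,0,0],[0,-3.4,0.3,9,0,0,0],[0,-3.4,0.3,9.7,0,0,0],[0,-3.4,0.3,9.9,0,0,0],[0,-3.4,0.3,10.2,0,0,0],[0,-3.4,0.3,10.5,0,0,0],[0,-3.4,0.3,10.8,0,0,0],[0,-3.4,0.3,10.95,0,0,0],[0,-3.4,0.3,10.95,0,0,0],[0,-3.4,0.3,10.95,0,0,0],[0,-3.4,0.3,10.95,0,0,0]]]'
```

```text
time: 15.75
eef_pos: [456.6, -302.8, 41.0]
tcp_rot: [2.315, 2.123, 0.006]
wrist_force: [1.8, 1.9, 5.3]
grip_width: 0.0
```

```bash
python3 -m jog '[[[0,0,0,0.15,0,0,0],[0,0,0,0.15,0,0,0],[0,0,0,0.15,0,0,0]]]'; python3 -m jog '[[[0,0,0,-1,0,0,0],[0,0,0,-4,0,0,0],[0,0,0,-8,0,0,0],[0,0,0,-10,0,0,0],[0,0,0,-10,0,0,0],[0,0,0,-10,0,0,0]]]'
python3 - <<'E'
from h import *; from bench import r
for n in("top","scene"):
    p,d=r.get_image(n); np.savez(n+"3.npz",p=p); cv2.imwrite(f"pics/{n}3.png",p[:,:,::-1])
a=np.load("top2.npz")["p"].astype(int);b=np.load("top3.npz")["p"].astype(int)
print("plate diff px",(np.abs(a-b).max(2)[225:335,245:390]>40).sum()); print(r.sense()["wrist_force"],r.sense()["qd"])
E
```

```text
time: 16.05
eef_pos: [456.7, -302.8, 41.0]
tcp_rot: [2.314, 2.122, 0.006]
wrist_force: [-2.3, 2.4, 7.2]
grip_width: -0.0
time: 16.65
eef_pos: [456.3, -303.1, 141.0]
tcp_rot: [2.314, 2.122, 0.006]
wrist_force: [0.7, -0.2, -0.9]
grip_width: -0.3
plate diff px 0
[ 0.58882832 -0.9813961   0.50464518] [ 0.00166482  0.00667482  0.00628642  0.0004427   0.00135761 -0.00224279]
```

View pics/scene3.png

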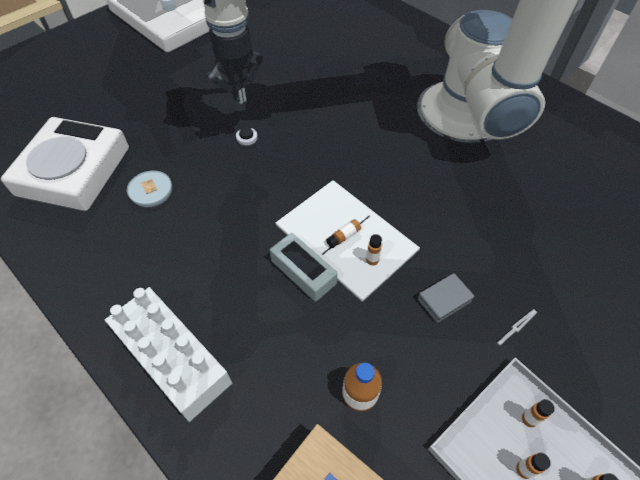

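The scene view shows the vial on the line at (346,233), the button out with the arm clear at (246,135), and everything else where it was. The button hit its stop: pressing harder raised the force from 5.3 to 7.2 N with no further travel. I'm handing it in.

```bash
python3 -c "
from bench import r
print(r.finish_job())"
```

```text
the job is handed in; nothing more can be done
None
```

I rolled the vial onto the black line with five fingertip strokes on its top, then pressed the button fully down, let go and handed the job in at about 17 s. The hand-in reported no verdict.

**Vial:** the last wrist-camera check put its middle about 0.2 mm off the line across it and 9 mm along it, tilted about 0.08 rad. It rolled roughly 79 mm in all, so it passed the half turn on the way. The top view of the plate did not change between just before and just after the press.

**Button:** it went down about 5.9 mm to a hard stop, where the force rose from 5.3 to 7.2 N with no more travel. After release the arm was about 10 cm above it. The camera cannot resolve the last millimetre of the button's return, so I infer that it is fully out.

**Checks that failed or disagreed:**
- **Button centre:** the estimates differed by up to about 6 mm between the cameras. I used the wrist view, where two fits differed by 2.5 mm, and aimed between them.
- **Depth readings:** the depth data at the button was unusable, and one automatic search for the button failed because of the picture's exposure. I measured it from edge positions instead.
- **Other objects:** I checked only by eye in the final scene view that they had not moved.

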